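# Feed a worn muffler through the returns box flap

### The job

Push the worn muffler along the loading shelf of the returns box and in under the flap until it drops down inside, then take the fingers out so that the flap hangs shut again. Slide it gently and steadily: do not lift it, squeeze it or bat it along, and leave the carton, the spray can and the socket where they stand.

Things in the scene. Friction and masses are not known exactly. Their poses are not given: they have to be found in the camera images.
- muffler: dark rusty-brown pressed-steel chainsaw muffler, a block 80 mm along its x, 84 mm along y, 48 mm high (2.5 mm seam rim and 5 mm outlet on top are looks only), 0.2 to 0.45 kg, lying flat on the loading shelf. Origin: centre of its underside; z up; at the start its +x is within about 20 degrees of the box's +x.
- returns_box: grey sheet-steel box with clear roof, fixed to the bench, 260 wide, 240 high. Origin: on the bench (z = 0) under the middle of the doorway; +x leads level in through the doorway, +z up. Inside: x 0 to 246 mm, floor at z = 4 mm. The doorway in its 4 mm front wall (x -4 to 0) is 156 wide (y -78 to 78), from the shelf at z = 85 mm up to the red header's lower edge at z = 215 mm.
- shelf_start (a point): middle of the outer, open end of the loading shelf (top surface), 200 mm outside the doorway. The flat steel shelf, top 85 mm above the bench, runs from here through the doorway to shelf_end. It is 260 mm wide, with 18 mm high lips along both sides; over the last 100 mm before the doorway the lips flare in to the doorway's width.
- doorway (a point): middle of the doorway's sill, on the shelf's top surface, in the plane of the front wall's inner face
- shelf_end (a point): middle of the shelf's inner edge, on its top surface, 45 mm inside the doorway. Beyond it the box is open down to its floor 81 mm lower; the muffler tips off and drops once its middle has passed this edge.
- flap (a joint): flap angle in rad: 0 hanging shut, positive swung into the box, stop at 1.45. An aluminium plate with a yellow stripe, 0.22 kg, 166 wide, 126 mm long, hung on a level hinge along the doorway's top (box x = +3, z = 215 mm). Opens only inwards, swings freely, falls shut by its own weight (about 1 N at its lower edge).
- flap_edge (a point): middle of the flap's lower edge, 4 mm above the shelf when shut
- plug_carton: white carton with a red band, 46 x 46 x 85 mm high, standing on the bench beside the loading shelf, its centre 170 mm or more from the shelf's middle line. Origin: centre of its underside. Not to be disturbed.
- spray_can: spray can with a blue label, 58 mm diameter, 165 mm high, standing on the bench beside the shelf, its centre 170 mm or more from the shelf's middle line. Origin: centre of its underside. Not to be disturbed.
- socket: steel spark-plug socket, 26 mm diameter, 62 mm high, standing on the bench beside the shelf, its centre 170 mm or more from the shelf's middle line. Origin: centre of its underside. Not to be disturbed.
Not all that is in view belongs to the job. There is more than one size of the muffler; the one meant has the size given above.

How it is judged:
By the outcome, as a careful person would: the job done as asked, in the order asked, and still so for the second after the job is handed in, with the robot touching nothing.
It also fails if it takes over 38 s, if anything falls off the work surface, if the arm or the gripper's body presses on something with over 40 N, if the wrist force passes 120 N, or if a joint passes its speed limit or range.

### The arm

A 6-joint arm with a two-finger parallel gripper is mounted at the origin on the work surface. World frame = base frame: x ahead of the robot, y to its left, z up, the work surface at z = 0. Lengths are in m, angles in rad, forces in N, time in s.
With the tool pointing down it reaches from about 0.325 to 0.85 m from the base axis. Payload 15.5 kg.
Tool frame: the origin (TCP) lies between the finger pads; the fingertips stand 22 mm ahead of it and the grasp point (between the pads) lies 3 mm ahead of it; x points along the fingers, z is the direction in which the jaws open and shut, and the axes are right-handed (so a half turn about x gives the same grasp; the last joint's range is limited). The gripper opens to 91 mm and grips with 3 to 60 N. Pads are 32 mm wide; open, the fingers measure 118 mm over their backs; the gripper's body (76 mm by 178 mm) begins 60 mm behind the grasp point.
Start: joints at [1.163, 0.494, 1.345, -0, 1.302, -0.096], TCP at [0.192, 0.595, 0.236] pointing down, gripper open.
Joint ranges: [-2.91, 2.91], [-0.82, 2.16], [0.22, 2.67], [-1.22, 4.37], [0.12, 2.79], [-3.08, 3.08]. Speed limits (rad/s): [1.89, 1.89, 2.57, 3.01, 3.01, 3.01].

### API

Orientations are given as a unit quaternion [x, y, z, w].
In Python, from workcell import robot, camera, boxes_of gives the robot as it stands. The module is installed in compiled form; this text tells all that it offers.
- The arm moves only by the tool apply_moves, never from a script. Its argument "deltas" is text: rows parted by semicolons, each of 4 numbers parted by spaces: the shift along the world's x, y, z in mm, then the turn about the world's z in rad. In form: tx ty tz yaw; .... A call has exactly 10 rows; each row shifts and turns the commanded pose from where the row before left it; what a row does not reach is not made up. A row lasts 1/10 s, in which the tool goes at most 50 mm and 8.59 degrees, less where a joint would pass 70% of its speed; a pose out of reach is approached as far as the arm can. A call with a gripper value outside its range is refused whole. "claw" is the closure in counts, from 0 (fully open) to 255 (shut), set as the call begins (left out, the last holds). The fingers move at their own pace and stop on an object; "force" is the grip in N (left out, the last holds). Time passes only in rows, so rows that do not move let the fingers close, or fill a call up. It gives the time, the measured TCP pose, the force and the opening at its end, in the units of the state.
- robot.get_obs(): the state, without advancing time (a new reading comes with each control period).
- camera(name): name is "side" or "top" or "wrist"; returns a dict with "color" (384x512x3 uint8, red, green, blue), "camera_matrix" (3x3 intrinsics, pixels), "view" (4x4, takes a point from world to camera coordinates). Camera axes: x right, y down, z forward; pixel columns grow to the right and rows downward; lengths in m; the calibration is good to about 2 mm. The wrist camera is an equidistant fisheye: a pixel r from the principal point sees the ray r / f radians off the axis. A picture is of the moment at which its call begins. There is no depth.
- robot.finish_job(): hands the job in, once; it reports no verdict.
Trained networks look in a picture, given as the dict that the camera call returned (one of the last four; its "shot" number tells which), for a name from the list of things; names that differ only in an ending like _2 or _b are one class to them, and where a whole thing is asked for, a point or a joint stands for the part that bears it (a point fixed in the world has none). Each returns a list of dicts, best first, with "confidence" (0 to 1); they miss things now and then, are a little off and sometimes report something else, mostly with a low value. They report only what shows in the picture. A call takes as long as a camera call. They do not tell look-alikes from the thing itself.
- boxes_of(picture, label): "uv" ([column, row] in pixels, amid what is visible of it).
The state is a dict: "t": time; "q": joint angles; "qd": joint speeds; "joint_torque": joint torques, N m; "tcp_pos": TCP position; "tcp_rot": TCP orientation; "wrist_force": force on the tool from outside, world axes, zero at the start; "ft_torque": the same for the moment, N m; "width": opening from 0.0 (shut) to 1.0 (fully open).
Only numpy, scipy, OpenCV 4.12 (cv2) and the standard library are available. Lean on these libraries where they do the work, as an engineer would, in place of code of your own. Each camera call takes 0.05 s, during which the arm holds its last target. There are 200 camera calls.

## Working session

There is one attempt and no reset: what is moved stays moved. The work goes in short steps, Python scripts to look and compute and a tool call to move; the robot and the scene stay as the last step left them, time stands still between calls to the robot, and variables do not carry over. Pictures are saved under pics/ and viewed, about 8 in all and at most 12, crops included, and the job is handed in when it is done.

Besides the shell and the picture viewer there is one more tool, called as name(argument=value, ...), one argument or row to a line, values as JSON. apply_moves: Moves the arm, as the interface text tells. Its arguments: {"type":"object","properties":{"deltas":{"type":"string"},"claw":{"type":"number"},"force":{"type":"number"}},"required":["deltas"]}

```bash
mkdir -p pics; cat > h.py <<'E'
import numpy as np, cv2
from workcell import robot, camera, boxes_of
def save(p,n): cv2.imwrite('pics/'+n,p['color'][:,:,::-1])
def onplane(p,uv,z):
    K=np.array(p['camera_matrix']);V=np.array(p['view'])
    d=V[:3,:3].T@np.linalg.solve(K,[uv[0],uv[1],1.]); c=-V[:3,:3].T@V[:3,3]
    return c+d*(z-c[2])/d[2]
def proj(p,X):
    K=np.array(p['camera_matrix']);V=np.array(p['view'])
    x=V[:3,:3]@np.array(X)+V[:3,3]; u=K@x; return u[:2]/u[2]
E
python3 - <<'E'
from h import *
a=camera("top");b=camera("side")
save(a,'t1.png');save(b,'s1.png')
cv2.imwrite('pics/c1.png',np.hstack([cv2.resize(x['color'][:,:,::-1],(400,300)) for x in(a,b)]))
for p in(a,b):
    print(-p['view'][:3,:3].T@p['view'][:3,3], p['view'][2,:3])
    for l in['muffler','returns_box','flap','plug_carton','spray_can','socket']:
        print(l,[(np.round(d['uv']),round(d['confidence'],2)) for d in boxes_of(p,l)])
o=robot.get_obs();print(o['t'],o['tcp_rot'],o['wrist_force'],o['width'])
E
```

```text
[ 0.53924519 -0.03982919  1.2232731 ] [ 0.05784268 -0.00748189 -0.99829767]
muffler [(array([373., 244.]), 0.73), (array([394., 154.]), 0.62), (array([279., 212.]), 0.61)]
returns_box [(array([247., 139.]), 0.68)]
flap [(array([252., 168.]), 0.82)]
plug_carton [(array([335., 192.]), 0.85), (array([252., 169.]), 0.71)]
spray_can [(array([183., 214.]), 0.78)]
socket []
[0.20981636 0.4832954  0.89297541] [ 0.39228232 -0.52819414 -0.75307738]
muffler [(array([283., 193.]), 0.94), (array([301., 124.]), 0.74), (array([359., 169.]), 0.58)]
returns_box [(array([204., 179.]), 0.8)]
flap [(array([234., 174.]), 0.81)]
plug_carton []
spray_can [(array([225., 264.]), 0.78)]
socket [(array([268., 307.]), 0.81)]
0.7 [-0.41602445  0.57175436  0.41603137  0.57178537] [ 0.09114915 -0.37272076 -0.09366247] 1.0018684858218296
```

View pics/t1.png

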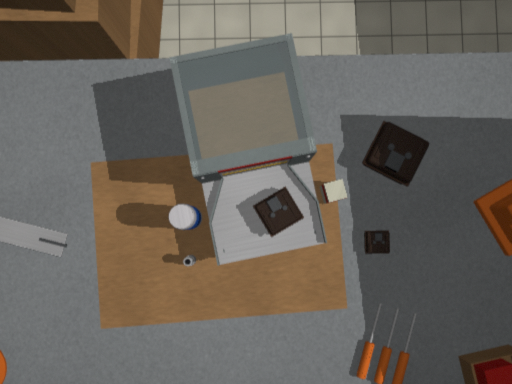

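View pics/s1.png

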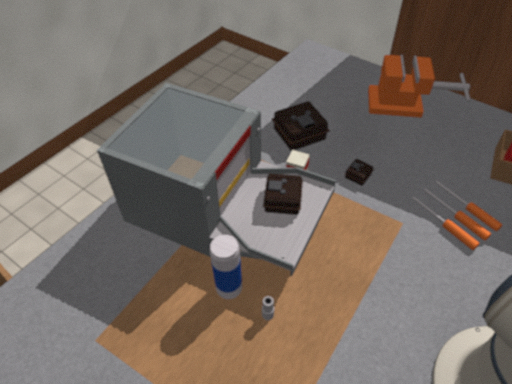

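The top view shows the muffler on the shelf near (279,212), with the doorway beyond it near (252,165). The can is at (184,216), the socket at (188,260) and the carton at (335,190). I'll zoom in for the poses.

```bash
python3 - <<'E'
from h import *
a=camera("top")
c=a['color'][135:275,160:360,::-1]
cv2.imwrite('pics/t2.png',cv2.resize(c,(800,560),interpolation=cv2.INTER_CUBIC))
for uv,z in [((218,264),.085),((324,242),.085),((279,212),.055+.085-.0)]: print(uv,onplane(a,uv,z))
for uv,z in [((184,216),.165),((188,260),.062),((335,190),.085)]: print(uv,onplane(a,uv,z))
E
```

```text
(218, 264) [0.45235432 0.05476886 0.085     ]
(324, 242) [ 0.49860913 -0.1957773   0.085     ]
(279, 212) [ 0.56994487 -0.08880235  0.14      ]
(184, 216) [0.56473515 0.12106372 0.165     ]
(188, 260) [0.46164394 0.1283598  0.062     ]
(335, 190) [ 0.62097177 -0.22538065  0.085     ]
```

View pics/t2.png

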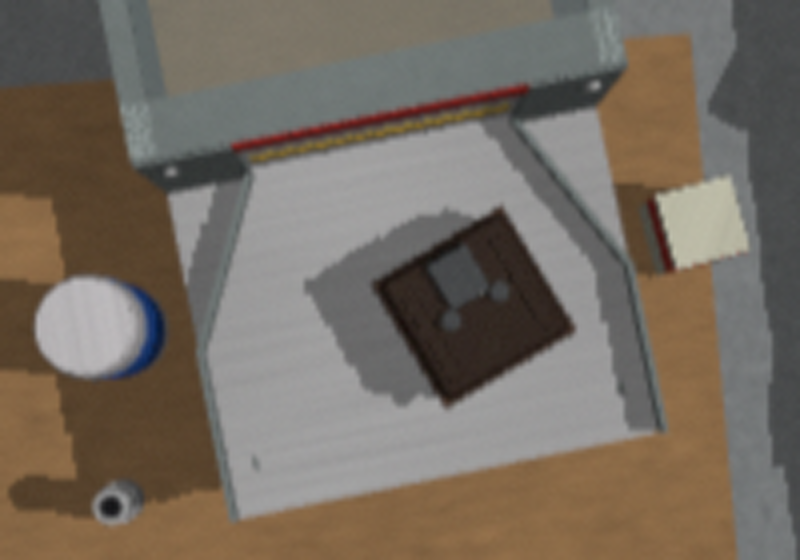

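```bash
cat >> h.py <<'E'
from scipy.optimize import least_squares
def fit(p,uv,X,x0):
    def w(q): 
        c,s=np.cos(q[2]),np.sin(q[2]); return [(q[0]+c*x-s*y,q[1]+s*x+c*y,z) for x,y,z in X]
    r=least_squares(lambda q:np.ravel([proj(p,k) for k in w(q)]-np.array(uv)),x0)
    return r.x, r.fun.reshape(-1,2)
E
python3 - <<'E'
from h import *
a=camera("top")
f=lambda L:[(160+u/4,135+v/4) for u,v in L]
np.set_printoptions(precision=4,suppress=True)
# box: shelf outer corners(lip top), box top front corners, doorway header lower corners(yellow/red)
B,r=fit(a,f([(233,520),(663,432),(138,165),(623,68)]),[(-.2,.13,.094),(-.2,-.13,.094),(-.004,.13,.24),(-.004,-.13,.24)],[.7,-.05,-.2])
print(B,r.tolist())
M,r=fit(a,f([(503,207),(575,328),(448,407),(374,285)]),[(.04,-.042,.134),(-.04,-.042,.134),(-.04,.042,.134),(.04,.042,.134)],[.57,-.09,.4])
print('muf',M,np.round(r,1).tolist())
M2,r2=fit(a,f([(374,285),(503,207),(575,328),(448,407)]),[(.04,.042,.134),(.04,-.042,.134),(-.04,-.042,.134),(-.04,.042,.134)],[.57,-.09,.4])
c,s=np.cos(B[2]),np.sin(B[2]);R=np.array([[c,s],[-s,c]])
print('muf in box',R@(M[:2]-B[:2]),M[2]-B[2])
for n,q in dict(can=(.565,.121),sock=(.462,.128),car=(.621,-.225),tcp=(.192,.595)).items(): print(n,R@(np.array(q)-B[:2]))
E
```

```text
[ 0.6704 -0.037   0.1789] [[-0.784936875518099, 0.10619801319887756], [0.8391540864291755, -0.12393133726752126], [-1.433963780733194, 0.28818429096875775], [1.3992011469175054, -0.306203491198346]]
muf [ 0.5709 -0.0885  0.5242] [[-0.4, 0.2], [0.0, 0.2], [0.1, -0.3], [0.2, -0.1]]
muf in box [-0.1071 -0.033 ] 0.3453108705691356
can [-0.0756  0.1743]
sock [-0.1758  0.1995]
car [-0.0821 -0.1762]
tcp [-0.3584  0.7071]
```

apply_moves(
  deltas="12 -36 0 0.025;12 -36 0 0.025;12 -36 0 0.025;12 -36 0 0.025;12 -36 0 0.025;12 -36 0 0.025;12 -36 0 0.025;12 -36 0 0.025;12 -36 0 0.025;12 -36 0 0.025",
  claw=115,
  force=20,
)

```text
t: 1.8
tcp_pos: [0.3126, 0.2333, 0.2361]
tcp_rot: [-0.484, 0.515, 0.484, 0.515]
wrist_force: [0.8, -0.2, -0.6]
width: 0.548
```

apply_moves(
  deltas="12 -36 0 0.025;12 -36 0 0.025;12 -36 0 0.025;12 -36 0 0.025;12 -36 0 0.025;12 -36 0 0.025;12 -36 0 0.025;12 -36 0 0.025;12 -36 0 0.025;12 -26 0 0.025",
)

```text
t: 2.8
tcp_pos: [0.4327, -0.1176, 0.2361]
tcp_rot: [0.545, -0.451, -0.544, -0.451]
wrist_force: [0.9, 0.3, 0.0]
width: 0.551
```

```bash
python3 - <<'E'
from h import *
p=camera("side");q=camera("wrist")
cv2.imwrite('pics/c3.png',np.hstack([cv2.resize(x['color'][:,:,::-1],(400,300)) for x in(p,q)]))
o=robot.get_obs();print(o['t'],o['q'],o['tcp_pos'],o['tcp_rot'],o['wrist_force'],o['width'])
E
```

```text
2.9 [-3.98842628e-01  2.47055068e-01  1.75747869e+00 -4.83926833e-04
  1.13516179e+00 -2.15488767e+00] [ 0.43392701 -0.11835075  0.23608536] [ 0.54483538 -0.45150928 -0.54346153 -0.45160087] [-0.63575682 -0.18440856  0.24774662] 0.5436522308360673
```

View pics/c3.png

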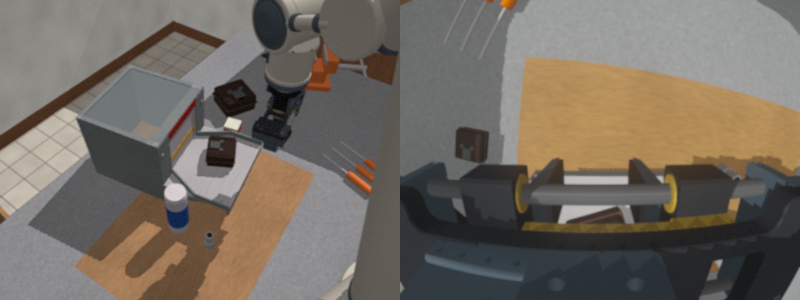

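```bash
python3 - <<'E'
from h import *
p=camera("side")
x,y=proj(p,robot.get_obs()['tcp_pos']);x=int(x);y=int(y);print(x,y)
c=p['color'][y-90:y+60,x-100:x+100,::-1]
cv2.imwrite('pics/c4.png',cv2.resize(c,(800,600),interpolation=cv2.INTER_CUBIC))
E
```

```text
350 174
```

View pics/c4.png

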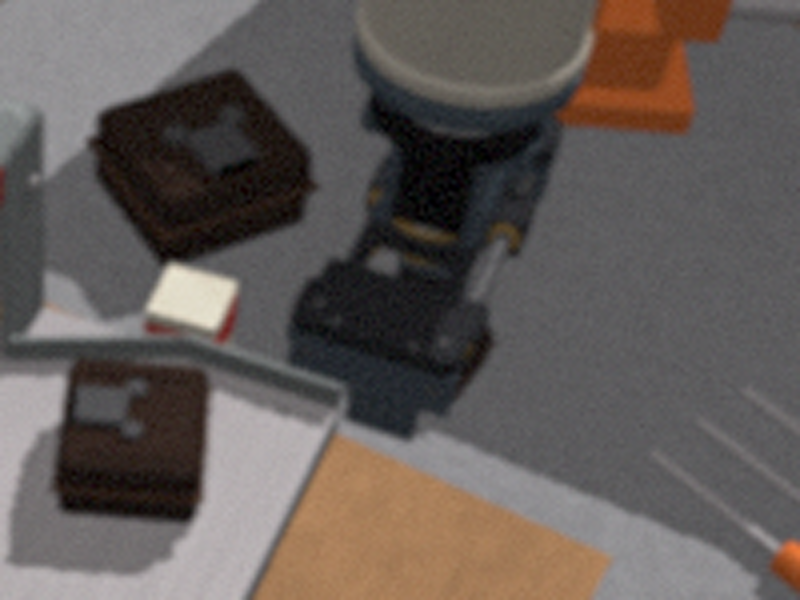

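apply_moves(
  deltas="0 0 50 0;0 0 50 0;0 0 50 0;0 0 50 0;0 0 50 0;0 0 50 0;0 0 50 0;0 0 50 0;0 0 50 0;0 0 50 0",
)

```text
t: 3.95
tcp_pos: [0.4315, -0.1142, 0.7319]
tcp_rot: [0.545, -0.451, -0.544, -0.451]
wrist_force: [1.8, -1.3, 0.0]
width: 0.546
```

```bash
python3 - <<'E'
from h import *
o=robot.get_obs();print(o['t'],o['q'],o['tcp_pos'],o['tcp_rot'])
E
```

```text
3.95 [-3.92644947e-01  1.75612220e-01  5.23412387e-01  1.78974790e-04
  2.44103058e+00 -2.15125121e+00] [ 0.43153012 -0.11416784  0.73194093] [ 0.54521878 -0.45067717 -0.54420381 -0.45107514]
```

apply_moves(
  deltas="0 0 40 0;0 0 40 0;0 0 40 0;0 0 40 0;0 0 40 0;0 0 40 0;0 0 40 0;0 0 40 0;0 0 40 0;0 0 40 0",
)

```text
t: 4.95
tcp_pos: [0.3253, -0.0869, 0.8504]
tcp_rot: [0.582, -0.432, -0.505, -0.468]
wrist_force: [0.7, 0.0, 0.3]
width: 0.546
```

```bash
python3 - <<'E'
from h import *
o=robot.get_obs();print(o['t'],o['q'],o['tcp_pos'],o['tcp_rot'])
E
```

```text
4.95 [-0.46302171  0.09800394  0.22059939  0.05685855  2.70391258 -2.16797476] [ 0.32528569 -0.08687287  0.85041025] [ 0.58234601 -0.43248364 -0.50470413 -0.46808627]
```

apply_moves(
  deltas="35 0 35 0;35 0 35 0;35 0 35 0;35 0 35 0;35 0 35 0;35 0 35 0;0 0 -40 0;0 0 -40 0;0 0 -40 0;0 0 -40 0",
)

```text
t: 5.95
tcp_pos: [0.4491, -0.0712, 0.6817]
tcp_rot: [0.616, -0.41, -0.465, -0.486]
wrist_force: [1.7, -0.0, -0.7]
width: 0.55
```

```bash
cat >> h.py <<'E'
from scipy.spatial.transform import Rotation as Ro
def st():
    o=robot.get_obs(); R=Ro.from_quat(o['tcp_rot']).as_matrix()
    print(o['t'],'q',np.round(o['q'],3),'p',np.round(o['tcp_pos'],4),'xax',np.round(R[:,0],3),'zax',np.round(R[:,2],3),'F',np.round(o['wrist_force'],1))
    return o,R
E
python3 - <<'E'
from h import *
st()
E
```

```text
5.95 q [-0.301 -0.003  0.895  0.019  2.01  -2.049] p [ 0.4491 -0.0712  0.6817] xax [ 0.232 -0.054 -0.971] zax [-0.175  0.98  -0.096] F [ 1.7 -0.  -0.7]
```

apply_moves(
  deltas="-10 36 12 0;-10 36 12 0;-10 36 12 0;-10 36 12 0;-10 36 12 0;-10 36 12 0;-10 36 12 0;-10 36 12 0;-10 36 12 0;-10 36 12 0",
)

```text
t: 6.95
tcp_pos: [0.3486, 0.2898, 0.804]
tcp_rot: [0.616, -0.41, -0.465, -0.486]
wrist_force: [1.0, -0.6, 0.1]
width: 0.551
```

apply_moves(
  deltas="29 19 35 0;29 19 35 0;29 19 35 0;29 19 35 0;29 19 35 0;29 19 35 0;29 19 35 0;29 19 35 0;29 19 35 0;29 19 35 0",
)

```text
t: 7.95
tcp_pos: [0.5058, 0.3471, 0.8009]
tcp_rot: [0.644, -0.312, -0.425, -0.555]
wrist_force: [0.1, 0.2, 0.7]
width: 0.551
```

```bash
python3 - <<'E'
from h import *
o,R=st();x=R[:,0];print(x[0]*.984+x[1]*.178,-x[0]*.178+x[1]*.984)
E
```

```text
7.95 q [ 0.611  0.311  0.221 -0.242  2.17  -1.35 ] p [0.5058 0.3471 0.8009] xax [ 0.445  0.07  -0.893] zax [-0.201  0.979 -0.024] F [0.1 0.2 0.7]
0.45065055676381766 -0.010427429827050097
```

apply_moves(
  deltas="5 -38 0 0;5 -38 0 0;5 -38 0 0;5 -38 0 0;5 -38 0 0;35 7 35 0;35 7 35 0;35 7 35 0;35 7 35 0;35 7 35 0",
)

```text
t: 8.95
tcp_pos: [0.628, 0.168, 0.8305]
tcp_rot: [0.661, -0.27, -0.391, -0.581]
wrist_force: [0.9, -0.1, -0.3]
width: 0.547
```

```bash
python3 - <<'E'
from h import *
o,R=st();x=R[:,0];print(x[0]*.984+x[1]*.178,-x[0]*.178+x[1]*.984)
for p in(R[:,1],R[:,2]):print(p)
E
```

```text
8.95 q [ 0.168  0.292  0.221  0.004  2.038 -1.611] p [0.628  0.168  0.8305] xax [ 0.548  0.097 -0.831] zax [-0.203  0.979 -0.02 ] F [ 0.9 -0.1 -0.3]
0.5567126405907512 -0.002591357949568468
[-0.81125861 -0.17976291 -0.55636748]
[-0.20304493  0.97896029 -0.02023627]
```

apply_moves(
  deltas="-8 -18 -32 0.02;-8 -18 -32 0.02;-8 -18 -32 0.02;-8 -18 -32 0.02;-8 -18 -32 0.02;-8 -18 -32 0.02;-8 -18 -32 0.02;-8 -18 -32 0.02;-8 -18 -32 0.02;-8 -18 -32 0.02",
)

```text
t: 9.95
tcp_pos: [0.5491, -0.0081, 0.5182]
tcp_rot: [0.685, -0.204, -0.446, -0.539]
wrist_force: [0.7, 0.0, 0.1]
width: 0.547
```

apply_moves(
  deltas="-8 -18 -32 0.02;-8 -18 -32 0.02;-8 -18 -32 0.02;-8 -18 -32 0.02;-7 -17 -32 0.02;-6 -16 -32 0.02;-5 -14 -28 0;0 0 0 0;0 0 0 0;0 0 0 0",
)

```text
t: 10.95
tcp_pos: [0.5054, -0.1216, 0.3068]
tcp_rot: [0.694, -0.17, -0.479, -0.51]
wrist_force: [-0.3, -0.1, -0.1]
width: 0.549
```

```bash
python3 - <<'E'
from h import *
o,R=st();print(np.arctan2(R[1,2],R[0,2])-np.pi/2)
E
```

```text
10.95 q [-0.685  0.156  1.828  0.635  1.009 -3.082] p [ 0.5054 -0.1216  0.3068] xax [ 0.483  0.253 -0.838] zax [-0.492  0.871 -0.02 ] F [-0.3 -0.1 -0.1]
0.5140667261782945
```

apply_moves(
  deltas="-7 3 -5 -0.08;-7 3 -5 -0.08;-7 3 -5 -0.075;0 0 -20 0;0 0 -20 0;0 0 -20 0;0 0 -20 0;0 0 -20 0;0 0 -20 0;0 0 -20 0",
)

```text
t: 11.95
tcp_pos: [0.5, -0.1034, 0.1771]
tcp_rot: [0.659, -0.271, -0.426, -0.557]
wrist_force: [0.6, -0.8, 0.2]
width: 0.549
```

```bash
python3 - <<'E'
from h import *
o,R=st();print(np.arctan2(R[1,2],R[0,2])-np.pi/2)
p=camera("side");q=camera("top")
cv2.imwrite('pics/c5.png',np.hstack([cv2.resize(x['color'][100:300,120:400,::-1],(400,286),interpolation=cv2.INTER_CUBIC) for x in(p,q)]))
E
```

```text
11.95 q [-0.561  0.315  2.074  0.824  0.513 -3.082] p [ 0.5    -0.1034  0.1771] xax [ 0.49   0.117 -0.864] zax [-0.26   0.965 -0.017] F [ 0.6 -0.8  0.2]
0.26308243339429205
```

View pics/c5.png

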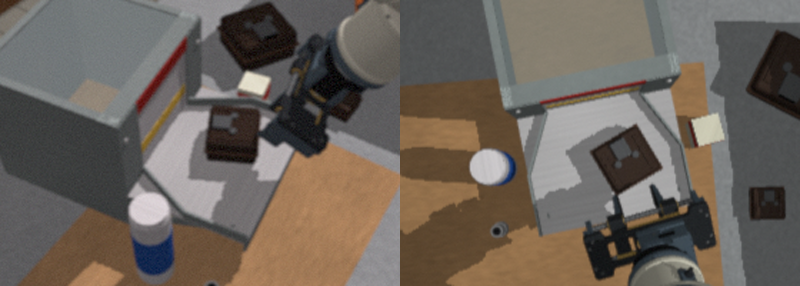

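```bash
cat > k.py <<'E'
from h import *
D=[([1.163,.494,1.345,0,1.302,-.096],[.192,.595,.236],[-.41602,.57175,.41603,.57179]),
([-.398843,.247055,1.757479,-.00048,1.13516,-2.154888],[.433927,-.118351,.236085],[.544835,-.451509,-.543462,-.451601]),
([-.392645,.175612,.523412,.000179,2.441031,-2.151251],[.43153,-.114168,.731941],[.545219,-.450677,-.544204,-.451075]),
([-.463022,.098004,.220599,.056859,2.703913,-2.167975],[.325286,-.086873,.85041],[.582346,-.432484,-.504704,-.468086]),
([-.301,-.003,.895,.019,2.01,-2.049],[.4491,-.0712,.6817],[.616,-.41,-.465,-.486]),
([.611,.311,.221,-.242,2.17,-1.35],[.5058,.3471,.8009],[.644,-.312,-.425,-.555]),
([.168,.292,.221,.004,2.038,-1.611],[.628,.168,.8305],[.661,-.27,-.391,-.581]),
([-.685,.156,1.828,.635,1.009,-3.082],[.5054,-.1216,.3068],[.694,-.17,-.479,-.51]),
([-.561,.315,2.074,.824,.513,-3.082],[.5,-.1034,.1771],[.659,-.271,-.426,-.557])]
E_=lambda s,a:Ro.from_euler(s,a)
def fk(q,k):
    a=E_('z',q[0]);b=a*E_('y',q[1]);c=a*E_('y',q[1]+q[2])
    w=c*E_('z',k[8]*q[3])*E_('y',q[4])
    R=w*E_('z',k[9]*q[5]+k[10])*Ro.from_matrix([[0,0,1],[0,1,0],[-1,0,0]]).inv()
    p=a.apply([k[0],k[1],k[2]])+b.apply([0,0,k[3]])+c.apply([k[4],0,k[5]])+w.apply([k[7],k[6],0])+w.apply([0,0,k[11]])
    return p,R
def res(k,): 
    o=[]
    for q,p,r in D:
        pp,R=fk(q,k); o+=list(pp-p)+list(.3*(R.inv()*Ro.from_quat(r)).as_rotvec())
    return o
best=None
for s4 in(1,-1):
  for s6 in(1,-1):
    for off in(0,1.57,3.14,-1.57):
        f=least_squares(res,[0,.06,.3,.35,0,.35,0,0,s4,s6,off,.25])
        if best is None or f.cost<best.cost:best=f
K=best.x
if __name__=='__main__': print(np.round(K,4),np.abs(best.fun).max()); np.save('K.npy',K)
E
python3 k.py
```

```text
[2.0000e-04 5.9200e-02 2.5720e-01 5.9620e-01 1.1790e-01 3.8450e-01
 4.0000e-04 1.0000e-04 9.9980e-01 1.0002e+00 9.0000e-04 3.3070e-01] 0.00025641040672862695
```

```bash
cat > ik.py <<'E'
from k import fk,Ro; from h import *
K=np.load('K.npy'); LO=np.array([-2.91,-.82,.22,-1.22,.12,-3.08]);HI=np.array([2.91,2.16,2.67,4.37,2.79,3.08])
B=np.array([.6704,-.037,.1789])
def w2(bx,by): c,s=np.cos(B[2]),np.sin(B[2]);return np.array([B[0]+c*bx-s*by,B[1]+s*bx+c*by])
def rot(H,al): # H world heading, tool x tilted fwd by al
    h=np.array([np.cos(H),np.sin(H),0]);z=np.array([-h[1],h[0],0]);x=np.sin(al)*h-np.array([0,0,np.cos(al)])
    return Ro.from_matrix(np.c_[x,np.cross(z,x),z])
def ik(p,R,q0=[-.4,.3,2,.3,.7,-2.5]):
    f=least_squares(lambda q:np.r_[fk(q,K)[0]-p,.3*(fk(q,K)[1].inv()*R).as_rotvec()],q0)
    return f.x,f.cost
def off(al): return .022*np.sin(al)+.016*np.cos(al), .022*np.cos(al)+.016*np.sin(al) # contact fwd of TCP, depth of lowest below TCP
if __name__=='__main__':
  np.set_printoptions(precision=2,suppress=True)
  for deg in(20,25,30):
    al=np.radians(deg); f,d=off(al)
    for name,cx,cy in(('pre',-.175,-.033),('pre y-20',-.175,-.02),('mid',-.1,-.02),('end',.01,-.01)):
      for Hb in(-.2,-.1,0,.1):
        H=B[2]+Hb; xy=w2(cx,cy)-f*np.array([np.cos(H),np.sin(H)])
        q,c=ik(np.r_[xy,.09+d],rot(H,al)); print(deg,name,Hb,q,'ok' if c<1e-8 and (q>LO).all() and (q<HI).all() else 'BAD')
E
python3 ik.py
```

```text
20 pre -0.2 [-0.42  0.41  2.08  0.39  0.35 -2.32] ok
20 pre -0.1 [-0.45  0.41  2.07  0.47  0.39 -2.51] ok
20 pre 0 [-0.48  0.42  2.06  0.52  0.44 -2.67] ok
20 pre 0.1 [-0.5   0.42  2.04  0.54  0.48 -2.81] ok
20 pre y-20 -0.2 [-0.39  0.4   2.09  0.38  0.34 -2.28] ok
20 pre y-20 -0.1 [-0.42  0.41  2.09  0.46  0.38 -2.48] ok
20 pre y-20 0 [-0.45  0.41  2.07  0.52  0.42 -2.65] ok
20 pre y-20 0.1 [-0.48  0.42  2.06  0.55  0.47 -2.8 ] ok
20 mid -0.2 [-0.3   0.47  1.93  0.23  0.42 -2.04] ok
20 mid -0.1 [-0.32  0.47  1.93  0.32  0.44 -2.24] ok
20 mid 0 [-0.35  0.47  1.91  0.38  0.48 -2.42] ok
20 mid 0.1 [-0.38  0.48  1.9   0.43  0.52 -2.58] ok
20 end -0.2 [-0.19  0.57  1.68  0.11  0.55 -1.82] ok
20 end -0.1 [-0.21  0.57  1.68  0.18  0.57 -2.  ] ok
20 end 0 [-0.23  0.57  1.67  0.25  0.59 -2.17] ok
20 end 0.1 [-0.26  0.58  1.66  0.3   0.62 -2.33] ok
25 pre -0.2 [-0.45  0.41  2.16  0.8   0.24 -2.75] ok
25 pre -0.1 [-0.49  0.42  2.14  0.85  0.31 -2.92] ok
25 pre 0 [-0.52  0.42  2.13  0.85  0.37 -3.04] ok
25 pre 0.1 [-0.56  0.43  2.1   0.83  0.44 -3.14] BAD
25 pre y-20 -0.2 [-0.42  0.41  2.17  0.
[... 767 characters left out ...]
 pre 0.1 [-0.61  0.45  2.16  1.17  0.44 -3.52] BAD
30 pre y-20 -0.2 [-0.45  0.43  2.24  1.64  0.21 -3.59] BAD
30 pre y-20 -0.1 [-0.5   0.43  2.23  1.46  0.28 -3.55] BAD
30 pre y-20 0 [-0.55  0.44  2.21  1.32  0.35 -3.53] BAD
30 pre y-20 0.1 [-0.59  0.44  2.18  1.21  0.42 -3.54] BAD
30 mid -0.2 [-0.33  0.47  2.08  1.06  0.18 -2.89] ok
30 mid -0.1 [-0.38  0.47  2.07  1.09  0.25 -3.05] ok
30 mid 0 [-0.42  0.48  2.05  1.06  0.33 -3.14] BAD
30 mid 0.1 [-0.46  0.49  2.03  1.02  0.4  -3.22] BAD
30 end -0.2 [-0.2   0.55  1.84  0.37  0.25 -2.09] ok
30 end -0.1 [-0.24  0.55  1.83  0.56  0.3  -2.39] ok
30 end 0 [-0.28  0.56  1.82  0.68  0.36 -2.62] ok
30 end 0.1 [-0.31  0.57  1.8   0.73  0.43 -2.78] ok
```

apply_moves(
  deltas="-5 -2 0 -0.03;-5 -2 0 -0.03;-5 -2 0 -0.025;-4 -2 -8 0;0 0 -9 0;0 0 -9 0;0 0 -9 0;0 0 -9 0;0 0 -8 0;0 0 -8 0",
)

```text
t: 13.05
tcp_pos: [0.4921, -0.1072, 0.1371]
tcp_rot: [0.638, -0.315, -0.412, -0.569]
wrist_force: [0.7, -0.3, -0.6]
width: 0.549
```

```bash
cat > s.py <<'E'
from ik import *
o,R=st(); x=R[:,0]; H=np.arctan2(-R[0,2],R[1,2]); al=np.arccos(-x[2]); p=o['tcp_pos']
c,s=np.cos(B[2]),np.sin(B[2]);T=np.array([[c,s,0],[-s,c,0],[0,0,1]])
bp=lambda v:np.round(1000*(T@(v-np.r_[B[:2],0])),1)
y=-R[:,1] if R[2,1]<0 else R[:,1]
print('Hb',round(H-B[2],3),'tilt',round(np.degrees(al),1),'tcp box',bp(p),'contact',bp(p+.022*x+.016*y),'lowest',bp(p+.022*x-.016*y),'bodyfront',bp(p-.057*x+.038*y))
E
python3 s.py
```

```text
13.05 q [-0.529  0.388  2.121  0.906  0.379 -3.082] p [ 0.4921 -0.1072  0.1371] xax [ 0.463  0.067 -0.884] zax [-0.167  0.986 -0.013] F [ 0.7 -0.3 -0.6]
Hb -0.011 tilt 27.9 tcp box [-187.9  -37.3  137.1] contact [-163.5  -37.8  125.1] lowest [-191.8  -37.7  110.2] bodyfront [-180.9  -36.5  205.3]
```

apply_moves(
  deltas="-5 -1 0 0;-4 -1 -2 0;-3 -1 -4 0;-2 0 -4 0;-1 0 -4 0;-1 0 -4 0;-1 0 -4 0;-1 0 -3 0;0 0 -2 0;0 0 0 0",
)

```text
t: 14.05
tcp_pos: [0.4823, -0.1078, 0.1248]
tcp_rot: [0.633, -0.325, -0.418, -0.565]
wrist_force: [0.4, -0.1, 0.5]
width: 0.545
```

```bash
python3 s.py
```

```text
14.05 q [-0.53   0.406  2.136  0.901  0.358 -3.082] p [ 0.4823 -0.1078  0.1248] xax [ 0.44   0.061 -0.896] zax [-0.162  0.987 -0.012] F [ 0.4 -0.1  0.5]
Hb -0.016 tilt 26.4 tcp box [-197.7  -36.2  124.8] contact [-173.6  -36.8  112.2] lowest [-202.3  -36.5   98. ] bodyfront [-189.   -35.6  192.7]
```

apply_moves(
  deltas="6 1 -1 0;6 1 -1 0;6 1 -1 0;6 2 -1 0;6 2 -1 0;6 2 0 0;6 2 0 0;6 2 0 0;6 2 0 0;6 2 0 0",
)

```text
t: 15.05
tcp_pos: [0.5427, -0.0906, 0.1199]
tcp_rot: [0.633, -0.325, -0.418, -0.565]
wrist_force: [-1.2, -0.3, -0.2]
width: 0.548
```

```bash
python3 s.py; python3 - <<'E'
from h import *
p=camera("side");q=camera("top")
cv2.imwrite('pics/c6.png',np.hstack([cv2.resize(p['color'][120:260,180:380,::-1],(400,280),interpolation=cv2.INTER_CUBIC),cv2.resize(q['color'][135:275,160:360,::-1],(400,280),interpolation=cv2.INTER_CUBIC)]))
E
```

```text
15.05 q [-0.417  0.459  2.02   0.745  0.353 -2.819] p [ 0.5427 -0.0906  0.1199] xax [ 0.44   0.061 -0.896] zax [-0.162  0.987 -0.012] F [-1.2 -0.3 -0.2]
Hb -0.016 tilt 26.4 tcp box [-135.2  -30.1  119.9] contact [-111.1  -30.6  107.3] lowest [-139.8  -30.3   93.1] bodyfront [-126.4  -29.4  187.8]
```

View pics/c6.png

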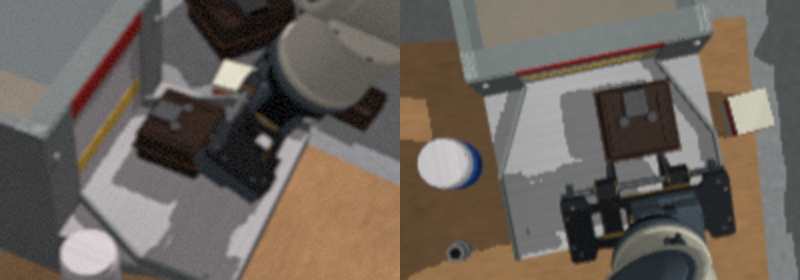

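```bash
cat > m.py <<'E'
from ik import *; import sys
def muf(a,L):
    uv=[(160+u/2,135+v/2) for u,v in L]
    M,r=fit(a,uv,[(.04,.042,.134),(.04,-.042,.134),(-.04,-.042,.134),(-.04,.042,.134)],[.63,-.08,.3])
    c,s=np.cos(B[2]),np.sin(B[2]); print('muf box',np.array([[c,s],[-s,c]])@(M[:2]-B[:2])*1000,M[2]-B[2],np.abs(r).max())
E
python3 - <<'E'
from m import *
a=camera("top")
muf(a,[(196,90),(269,80),(281,150),(207,161)])
E
```

```text
muf box [-70.43504221 -41.37419171] -0.04904856290330695 0.4707010586952549
```

```bash
python3 - <<'E'
from ik import *
np.set_printoptions(precision=2,suppress=True)
al=np.radians(26.4)
for X,Y,Hb in((-148,-55,.3),(-148,-52,.25),(-148,-50,.2),(-110,-45,.3),(-70,-35,.3),(-40,-25,.2),(-18,-15,0)):
    H=B[2]+Hb;q,c=ik(np.r_[w2(X/1e3,Y/1e3),.12],rot(H,al)); print(X,Y,Hb,w2(X/1e3,Y/1e3).round(4),q,(q>LO).all()&(q<HI).all())
E
```

```text
-148 -55 0.3 [ 0.53 -0.12] [-0.56  0.49  1.94  0.75  0.6  -3.22] False
-148 -52 0.25 [ 0.53 -0.11] [-0.55  0.48  1.96  0.76  0.56 -3.18] False
-148 -50 0.2 [ 0.53 -0.11] [-0.54  0.47  1.98  0.77  0.53 -3.13] False
-110 -45 0.3 [ 0.57 -0.1 ] [-0.49  0.51  1.88  0.71  0.6  -3.11] False
-70 -35 0.3 [ 0.61 -0.08] [-0.43  0.54  1.81  0.66  0.6  -2.99] True
-40 -25 0.2 [ 0.64 -0.07] [-0.36  0.55  1.78  0.61  0.55 -2.79] True
-18 -15 0 [ 0.66 -0.06] [-0.27  0.55  1.77  0.47  0.44 -2.41] True
```

apply_moves(
  deltas="-5 -1 0 0;-5 -1 0 0.04;1 -7 0 0.04;1 -7 0 0.04;1 -5 0 0.02;4 2 0 0;5 2 0 0;5 2 0 0;5 2 0 0;5 2 0 0",
)

```text
t: 16.2
tcp_pos: [0.5597, -0.1013, 0.1199]
tcp_rot: [0.654, -0.28, -0.456, -0.535]
wrist_force: [-0.9, -0.9, 0.6]
width: 0.547
```

apply_moves(
  deltas="5 3 0 0;5 3 0 0;5 3 0 0;5 3 0 0;5 3 0 0;5 3 0 0;5 3 0 0;5 3 0 0;5 3 0 0;5 3 0 0",
)

```text
t: 17.2
tcp_pos: [0.6096, -0.0716, 0.1199]
tcp_rot: [0.654, -0.28, -0.456, -0.535]
wrist_force: [-1.5, -1.0, 0.4]
width: 0.549
```

```bash
python3 s.py; python3 - <<'E'
from h import *
p=camera("side");q=camera("top")
cv2.imwrite('pics/c7.png',np.hstack([cv2.resize(p['color'][120:260,180:380,::-1],(400,280),interpolation=cv2.INTER_CUBIC),cv2.resize(q['color'][135:275,160:360,::-1],(400,280),interpolation=cv2.INTER_CUBIC)]))
E
```

```text
17.2 q [-0.359  0.519  1.856  0.627  0.467 -2.758] p [ 0.6096 -0.0716  0.1199] xax [ 0.427  0.122 -0.896] zax [-0.298  0.955 -0.012] F [-1.5 -1.   0.4]
Hb 0.124 tilt 26.4 tcp box [-66.  -23.2 119.9] contact [-42.1 -20.4 107.3] lowest [-70.5 -24.1  93.1] bodyfront [-57.4 -21.4 187.9]
```

View pics/c7.png

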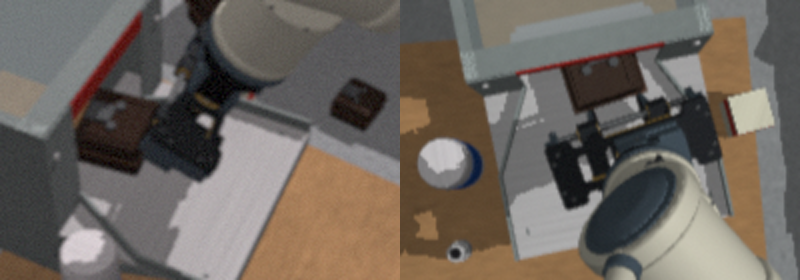

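```bash
python3 - <<'E'
from ik import *
a=camera("top");c,s=np.cos(B[2]),np.sin(B[2]);T=np.array([[c,s],[-s,c]])
for uv in((246,190),(282.5,181)): print(T@(onplane(a,uv,.133)[:2]-B[:2])*1000)
np.set_printoptions(precision=2,suppress=True)
for d in(24,26,28,30):
    q,_=ik(np.r_[w2(-.014,-.01),.12],rot(B[2],np.radians(d)));print(d,q)
E
```

```text
[-44.15282767  29.99624952]
[-40.44772172 -55.37887087]
24 [-0.25  0.56  1.73  0.36  0.5  -2.29]
26 [-0.26  0.55  1.76  0.44  0.45 -2.37]
28 [-0.27  0.55  1.79  0.54  0.41 -2.47]
30 [-0.28  0.55  1.81  0.66  0.37 -2.6 ]
```

apply_moves(
  deltas="4 1 0 -0.013;4 1 0 -0.013;4 1 0 -0.013;4 1 0 -0.013;4 1 0 -0.013;4 1 0 -0.013;4 1 0 -0.013;4 1 0 -0.013;4 1 0 -0.013;4 1 0 -0.007",
)

```text
t: 18.35
tcp_pos: [0.649, -0.0618, 0.1198]
tcp_rot: [0.635, -0.32, -0.422, -0.562]
wrist_force: [-2.5, -0.4, -0.2]
width: 0.551
```

```bash
python3 s.py
```

```text
18.35 q [-0.283  0.547  1.785  0.467  0.43  -2.424] p [ 0.649  -0.0618  0.1198] xax [ 0.439  0.068 -0.896] zax [-0.177  0.984 -0.012] F [-2.5 -0.4 -0.2]
Hb -0.001 tilt 26.4 tcp box [-25.5 -20.6 119.8] contact [ -1.4 -20.8 107.2] lowest [-30.1 -20.9  93. ] bodyfront [-16.7 -19.8 187.8]
```

apply_moves(
  deltas="2 0.4 0 0;2 0.4 0 0;1.5 0.3 0 0;1.5 0.3 0 0;1 0.2 0 0;1 0.2 0 0;0 0 0 0;0 0 0 0;0 0 0 0;0 0 0 0",
)

```text
t: 19.35
tcp_pos: [0.6583, -0.0601, 0.12]
tcp_rot: [0.636, -0.32, -0.422, -0.562]
wrist_force: [-1.4, -0.1, 0.9]
width: 0.548
```

```bash
python3 s.py; python3 - <<'E'
from h import *
p=camera("side");q=camera("top")
cv2.imwrite('pics/c8.png',np.hstack([cv2.resize(p['color'][80:260,80:340,::-1],(400,280),interpolation=cv2.INTER_CUBIC),cv2.resize(q['color'][35:215,140:340,::-1],(400,280),interpolation=cv2.INTER_CUBIC)]))
E
```

```text
19.35 q [-0.275  0.555  1.763  0.45   0.439 -2.399] p [ 0.6583 -0.0601  0.12  ] xax [ 0.439  0.068 -0.896] zax [-0.177  0.984 -0.012] F [-1.4 -0.1  0.9]
Hb -0.001 tilt 26.4 tcp box [-16.  -20.6 120. ] contact [  8.1 -20.8 107.4] lowest [-20.6 -20.9  93.2] bodyfront [ -7.3 -19.8 188. ]
```

View pics/c8.png

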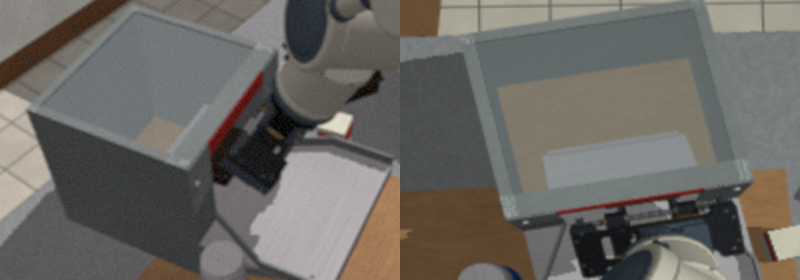

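apply_moves(
  deltas="1 0.2 0 0;0.5 0.1 0 0;0.5 0.1 0 0;0.5 0.1 0 0;0 0 0 0;0 0 0 0",
)

```text
$.deltas: bad value
```

apply_moves(
  deltas="1 0.2 0 0;0.5 0.1 0 0;0.5 0.1 0 0;0.5 0.1 0 0;0 0 0 0;0 0 0 0;0 0 0 0;0 0 0 0;0 0 0 0;0 0 0 0",
)

```text
t: 20.45
tcp_pos: [0.6607, -0.0596, 0.1199]
tcp_rot: [0.636, -0.32, -0.422, -0.562]
wrist_force: [-2.8, 0.2, 2.4]
width: 0.55
```

```bash
python3 s.py; python3 - <<'E'
from h import *
q=camera("top");p=camera("side")
cv2.imwrite('pics/c9.png',np.hstack([cv2.resize(p['color'][80:260,80:340,::-1],(400,280),interpolation=cv2.INTER_CUBIC),cv2.resize(q['color'][35:215,140:340,::-1],(400,280),interpolation=cv2.INTER_CUBIC)]))
a=cv2.imread('pics/c8.png').astype(int);b=cv2.imread('pics/c9.png').astype(int)
d=np.abs(a-b).sum(2);print((d>60).sum(), d[:,:400].mean(),d[:,400:].mean())
# wrist-side boxes
print([(np.round(k['uv']),k['confidence']) for k in boxes_of(q,'muffler')],[(np.round(k['uv']),k['confidence']) for k in boxes_of(p,'muffler')])
E
```

```text
20.45 q [-0.272  0.557  1.757  0.445  0.441 -2.391] p [ 0.6607 -0.0596  0.1199] xax [ 0.439  0.068 -0.896] zax [-0.177  0.984 -0.012] F [-2.8  0.2  2.4]
Hb -0.001 tilt 26.4 tcp box [-13.5 -20.5 119.9] contact [ 10.6 -20.7 107.3] lowest [-18.1 -20.9  93.1] bodyfront [ -4.8 -19.7 187.9]
3866 8.960428571428572 5.776785714285714
[(array([375., 242.]), 0.82), (array([394., 153.]), 0.82)] [(array([222., 182.]), 0.78), (array([358., 169.]), 0.67), (array([320., 134.]), 0.62), (array([201., 182.]), 0.16)]
```

View pics/c9.png

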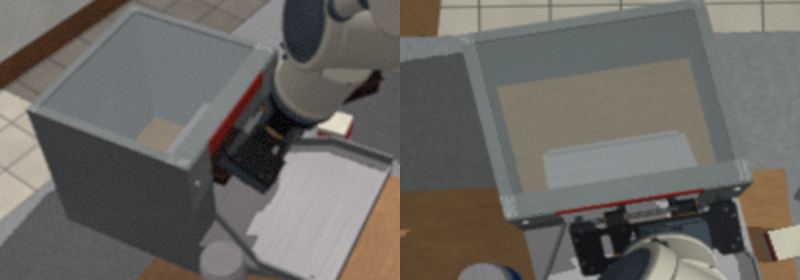

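```bash
python3 - <<'E'
from ik import *
a=camera("top");c,s=np.cos(B[2]),np.sin(B[2]);T=np.array([[c,s],[-s,c]])
for th in np.arange(.5,1.3,.1):
    x,z=.003+.126*np.sin(th),.215-.126*np.cos(th)
    print(round(th,2),'pred x',round(x*1e3),'z',round(z*1e3),[(T@(onplane(a,uv,z)[:2]-B[:2])*1000).round() for uv in((212.5,134.5),(283,121))])
# box check: rear wall inside/outer top corners
for X,Y in((-.004,.13),(-.004,-.13),(.25,.13),(.25,-.13)): print(X,Y,proj(a,np.r_[w2(X,Y),.24]))
E
```

```text
0.5 pred x 63 z 104 [array([102.,  82.]), array([100., -87.])]
0.6 pred x 74 z 111 [array([100.,  81.]), array([ 99., -86.])]
0.7 pred x 84 z 119 [array([99., 81.]), array([ 97., -86.])]
0.8 pred x 93 z 127 [array([97., 80.]), array([ 96., -85.])]
0.9 pred x 102 z 137 [array([95., 80.]), array([ 94., -84.])]
1.0 pred x 109 z 147 [array([93., 79.]), array([ 92., -83.])]
1.1 pred x 115 z 158 [array([91., 79.]), array([ 89., -82.])]
1.2 pred x 120 z 169 [array([88., 78.]), array([ 87., -81.])]
-0.004 0.13 [193.04787154 176.5626904 ]
-0.004 -0.13 [317.13043941 151.71299436]
0.25 0.13 [169.77453194  57.29512323]
0.25 -0.13 [292.22073002  33.33899009]
```

```bash
python3 - <<'E'
from h import *
q=camera("top");p=camera("side")
A=cv2.resize(q['color'][30:205,150:340,::-1],(480,442),interpolation=cv2.INTER_CUBIC)
C=cv2.resize(p['color'][140:230,190:260,::-1],(320,442),interpolation=cv2.INTER_CUBIC)
cv2.imwrite('pics/c10.png',cv2.convertScaleAbs(np.hstack([A,C]),alpha=1.5,beta=10))
E
```

```text
(no output)
```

View pics/c10.png

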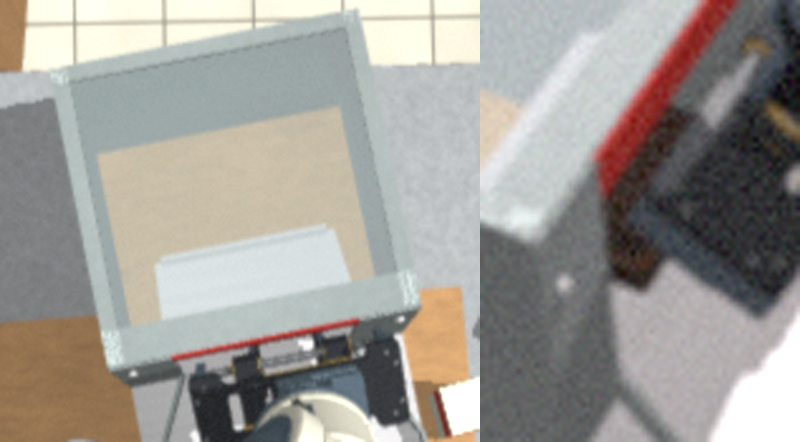

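```bash
python3 - <<'E'
from ik import *
p=camera("side");c,s=np.cos(B[2]),np.sin(B[2]);T=np.array([[c,s],[-s,c]])
for uv,z in(((224,198),.085),((224,198),.09),((228.6,163),.133),((220,199),.085)): print(uv,(T@(onplane(p,uv,z)[:2]-B[:2])*1000).round(1))
for X,Y,Z in((10,34,85),(10,34,133),(10,-50,133),(8,11,100)): print(X,Y,Z,proj(p,np.r_[w2(X/1e3,Y/1e3),Z/1e3]))
print('wall edge bottom/top', [proj(p,np.r_[w2(-.004,.078),z]) for z in(.085,.215)])
E
```

```text
(224, 198) [20.2 19.6]
(224, 198) [17.8 23.1]
(228.6, 163) [ 40.  -45.7]
(220, 199) [27.1 26.3]
10 34 85 [224.82763294 203.7474554 ]
10 34 133 [223.37221311 190.08663158]
10 -50 133 [240.74289597 165.72214032]
8 11 100 [229.93646002 192.99680731]
wall edge bottom/top [array([220.83982834, 219.47234876]), array([216.07949955, 180.45419056])]
```

apply_moves(
  deltas="0 0.5 -0.5 -0.02;0 0.5 -0.5 -0.02;0.5 0.5 -0.5 -0.02;0.5 0.1 0 0;0.5 0.1 0 0;0.5 0.1 0 0;0 0 0 0;0 0 0 0;0 0 0 0;0 0 0 0",
)

```text
t: 21.85
tcp_pos: [0.6628, -0.0578, 0.1184]
tcp_rot: [0.626, -0.339, -0.405, -0.574]
wrist_force: [0.0, -0.1, -0.6]
width: 0.548
```

```bash
python3 s.py; python3 - <<'E'
from h import *
q=camera("top");p=camera("side")
save(q,'t11.png');save(p,'s11.png')
A=cv2.imread('pics/c9.png').astype(int);b=np.hstack([cv2.resize(p['color'][80:260,80:340,::-1],(400,280),interpolation=cv2.INTER_CUBIC),cv2.resize(q['color'][35:215,140:340,::-1],(400,280),interpolation=cv2.INTER_CUBIC)]).astype(int)
d=np.abs(A-b).sum(2);print('top box interior change',d[60:190,480:720].mean())
print([(np.round(k['uv']),k['confidence']) for k in boxes_of(q,'flap')+boxes_of(p,'muffler')])
E
```

```text
21.85 q [-0.252  0.559  1.76   0.385  0.413 -2.266] p [ 0.6628 -0.0578  0.1184] xax [ 0.442  0.042 -0.896] zax [-0.118  0.993 -0.012] F [ 0.  -0.1 -0.6]
Hb -0.06 tilt 26.4 tcp box [-11.2 -19.1 118.4] contact [ 12.8 -20.7 105.8] lowest [-15.8 -19.2  91.6] bodyfront [ -2.5 -18.8 186.4]
top box interior change 18.93852564102564
[(array([242., 118.]), 0.25), (array([318., 137.]), 0.69), (array([358., 171.]), 0.62), (array([202., 184.]), 0.46)]
```

apply_moves(
  deltas="-3 -0.5 0 0.01;-4 -0.7 0 0.01;-5 -1 0 0.02;-6 -1 0 0.02;-8 -1.4 0 0;-10 -2 0 0;-12 -2 0 0;-14 -2 0 0;-16 -3 0 0;-16 -3 0 0",
)

```text
t: 23.05
tcp_pos: [0.5678, -0.0745, 0.1185]
tcp_rot: [0.636, -0.32, -0.422, -0.562]
wrist_force: [1.0, -0.1, -0.0]
width: 0.548
```

apply_moves(
  deltas="-12 -2 8 0;-8 -1 15 0;-4 0 20 0;0 0 25 0;0 0 25 0;0 0 25 0;0 0 25 0;0 0 25 0;0 0 15 0;0 0 0 0",
)

```text
t: 24.05
tcp_pos: [0.5452, -0.078, 0.3042]
tcp_rot: [0.637, -0.319, -0.42, -0.562]
wrist_force: [-0.6, 0.7, -0.7]
width: 0.553
```

```bash
python3 s.py; python3 - <<'E'
from h import *
q=camera("top");p=camera("side")
A=cv2.resize(q['color'][30:270,130:360,::-1],(420,438),interpolation=cv2.INTER_CUBIC)
C=cv2.resize(p['color'][80:320,80:330,::-1],(380,438),interpolation=cv2.INTER_CUBIC)
cv2.imwrite('pics/c12.png',cv2.convertScaleAbs(np.hstack([A,C]),alpha=1.4,beta=10))
E
```

```text
24.05 q [-0.39   0.15   1.784  0.317  0.827 -2.313] p [ 0.5452 -0.078   0.3042] xax [ 0.443  0.066 -0.894] zax [-0.177  0.984 -0.015] F [-0.6  0.7 -0.7]
Hb -0.001 tilt 26.6 tcp box [-130.5  -18.   304.2] contact [-106.3  -18.2  291.7] lowest [-135.   -18.4  277.4] bodyfront [-122.   -17.   372.2]
```

View pics/c12.png

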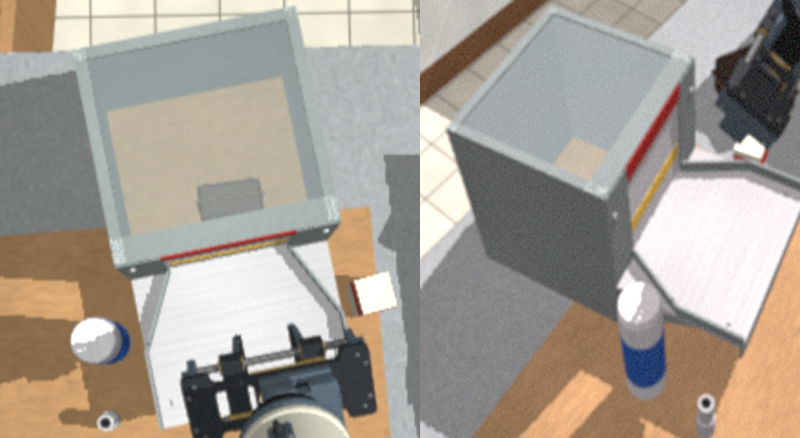

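```bash
python3 - <<'E'
from ik import *
q=camera("top");p=camera("side");c,s=np.cos(B[2]),np.sin(B[2]);T=np.array([[c,s],[-s,c]])
for n,i in(('t1.png',q),('s1.png',p)):
    a=cv2.imread('pics/'+n)[:,:,::-1].astype(int);b=i['color'].astype(int)
    y=lambda m:np.argwhere((m[:,:,0]>130)&(m[:,:,2]<90)&(m[:,:,1]>100))
    win=(slice(150,185),slice(205,300)) if n[0]=='t' else (slice(120,230),slice(205,262))
    print(n,'flap yellow',len(y(a[win])),y(a[win]).mean(0),len(y(b[win])),y(b[win]).mean(0))
for z in(.05,.085): print(z,[(T@(onplane(q,(130+u*.5476,30+v*.5479),z)[:2]-B[:2])*1000).round() for u,v in((198,187),(262,180),(263,205))])
for l in('plug_carton','spray_can','socket'): print(l,[(np.round(d['uv']),round(d['confidence'],2)) for d in boxes_of(q,l)[:1]+boxes_of(p,l)[:1]])
robot.finish_job()
E
```

```text
t1.png flap yellow 0 [nan nan] 7 [19.42857143 42.28571429]
s1.png flap yellow 60 [62.85 26.55] 52 [61.88461538 27.25      ]
0.05 [array([105.,  21.]), array([ 98., -65.]), array([ 64., -60.])]
0.085 [array([98., 21.]), array([ 91., -63.]), array([ 58., -57.])]
plug_carton [(array([333., 190.]), 0.72), (array([206., 178.]), 0.67)]
spray_can [(array([184., 216.]), 0.97), (array([226., 266.]), 0.77)]
socket [(array([269., 308.]), 0.51)]
the job is handed in; nothing more can be done<stdin>:7: RuntimeWarning: Mean of empty slice.
  ret = um.true_divide(
```

The muffler is inside the returns box, the flap hangs shut again, and the job is handed in after about 24 s of the 38 s allowed.

**How it was done:** With the tool pointing straight down, the gripper's body would have met the front wall before the fingers had pushed the muffler far enough. I tilted the tool about 26° forward by commanding out-of-reach poses high above the bench. I then slid the muffler along the shelf with the partly closed fingers, squaring it to the doorway on the way. I backed off once to re-centre the push. The last few millimetres were pushed slowly until the muffler tipped off the shelf's inner edge.

**Last checks:**
- **Shelf and muffler:** The shelf is empty. The muffler shows through the clear roof just past the shelf's inner edge, at about x = 60 to 100 mm in the box. I could not tell whether it lies flat or rests on one side.
- **Flap:** In the side camera the yellow stripe is within about 1 pixel of where it started. The same test in the top camera proved nothing, because its starting picture gave no matching pixels.
- **Fingers:** They are clear of everything, raised above the shelf.
- **Force:** The wrist force stayed under about 4 N at every reading I took between moves.
- **Other things:** The can is where it stood in both views. The socket was found only in the side view, and the carton was found reliably only in the top view. The carton read 2 pixels from my first estimate; in the last picture both looked undisturbed.

**Unsure:**
- The fitted box position is good to about 3 mm.
- Joint 6 read -3.082 for a few seconds against its limit of -3.08; I took this to be the limit itself, rounded.

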